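# Present a bearing ball to the inspection camera

### The arm

A 6-joint arm with a two-finger parallel gripper is mounted at the origin on a cart in front of the work surface, level with it; the furniture and walls round the work are solid. World frame = base frame: x ahead of the robot, y to its left, z up, the work surface at z = 0. Lengths are in m, angles in degrees, forces in N, time in s.
With the tool pointing down it reaches from about 0.3 to 0.75 m from the base axis. Payload 8.5 kg.
Tool frame: the origin (TCP) lies at the very end of the fingers, on their centre line; the grasp point (between the pads) lies 19 mm behind it; z points along the fingers, y is the line along which they close (so a half turn about z gives the same grasp; the last joint's range is limited). The gripper opens to 85 mm and grips with 20 to 120 N. Pads are 22 mm wide; open, the fingers measure 114 mm over their backs; the gripper's body (76 mm by 85 mm) begins 54 mm behind the grasp point. The pads swing forward as they close: fully open they stand 13 mm farther back than shut.
Start: joints at [57.221, 21.807, 74.336, -0, 83.858, -12.336], TCP at [0.192, 0.515, 0.231] pointing down, gripper open.
Joint ranges: [-178.18, 178.18], [-50.72, 133.34], [12.68, 142.11], [-81.47, 261.47], [9.98, 163.14], [-165.26, 165.26]. Speed limits (degrees/s): [136.94, 136.94, 180, 180, 180, 180].

### API

Orientations are given as a 3x3 rotation matrix whose columns are the frame's x, y, z axes.
In Python, from rig import env gives the robot as it stands.
- The arm moves only by the tool move_arm, never from a script. Its argument "plan" is a list of rows, each a list of 7 numbers: the turn, a rotation vector about the tool's x, y, z in degrees, then the shift along the tool's x, y, z in cm, then the gripper command: -1 is shut, 1 is fully open, values between are in proportion. In form: [[ax, ay, az, tx, ty, tz, jaw], ...]. A call has 1 to 5 rows; each row is the pose to reach, as a shift and turn from the pose commanded when the call began, along the tool's axes at that moment; what a row does not reach only later rows make up. A row lasts 1/10 s, in which the tool goes at most 50 mm and 8.59 degrees, less where a joint would pass 70% of its speed; a pose out of reach is approached as far as the arm can. A call with a gripper value outside its range is refused whole. The fingers move at their own pace and stop on an object; "squeeze" is the grip in N (left out, the last holds). Time passes only in rows, so rows that repeat a pose let the fingers close. It gives the time, the measured TCP pose, the force, the opening and the grip force at its end, in the units of the state.
- env.observe(): the state, without advancing time (a new reading comes with each control period).
- env.get_image(name): name is "side" or "top"; returns a dict with "color" (384x512x3 uint8, red, green, blue), "fov_y" (degrees; the focal length in pixels is half the picture's height over the tangent of half this angle, whatever the lens; pixels are square), "cx", "cy" (the principal point, pixels), "R" (3x3) and "t" (3): a world point X has camera coordinates R X + t. Camera axes: x right, y down, z forward; pixel columns grow to the right and rows downward; lengths in m; the calibration is good to about 2 mm. A picture is of the moment at which its call begins. There is no depth.
- env.close_job(): hands the job in; it is judged then, once.
Trained networks look in a picture, given as the dict that the camera call returned (one of the last four; its "shot" number tells which), for a name from the list of things; names that differ only in an ending like _2 or _b are one class to them, and where a whole thing is asked for, a point or a joint stands for the part that bears it (a point fixed in the world has none). Each returns a list of dicts, best first, with "conf" (0 to 1); they miss things now and then, are a little off and sometimes report something else, mostly with a low value. They report only what shows in the picture. A call takes as long as a camera call. They do not tell look-alikes from the thing itself.
- env.outline_of(target, picture): "mask" (384x512 bool, what is visible of it) and "bbox" ([centre column, centre row, width, height] in pixels, round what is visible of it).
- env.tip_of(target, picture): "pixel" ([column, row] in pixels: a listed point, or the origin of a listed thing).
The state is a dict: "time_s": time; "q": joint angles; "qvel": joint speeds; "joint_efforts": joint torques, N m; "position": TCP position; "tool_rot": TCP orientation; "ft_force": force on the tool from outside, world axes, zero at the start; "wrist_torque": the same for the moment, N m; "grip_width": finger opening in m; "gripper_force": force on a finger pad.
Only numpy, scipy, OpenCV 4.12 (cv2) and the standard library are available. Lean on these libraries where they do the work, as an engineer would, in place of code of your own. Each camera call takes 0.05 s, during which the arm holds its last target. There are 200 camera calls.

### The job

Take the brass ball from the ball stand and set it in the round pocket of the tray. Then pick the tray up by its blue grip, carry it without tipping it or losing the ball, and hold it level and still under the inspection camera so that the ball is straight above the orange spot, about 10 cm above it; finish while still holding the tray there. Leave the black ball on its post, do not touch the camera stand and do not disturb the other things.

Things in the scene. Friction and masses are not known exactly. Their poses are not given: they have to be found in the camera images.
- brass_ball: Yellow brass ball, 25 mm diameter, 70 g. Origin at its centre; its axes mean nothing as it rolls. It starts in the shallow cup on one of the two posts of the ball stand (either one), centre about 50 mm above the bench. In the tray's pocket its centre is 12.5 mm above the pocket floor.
- black_ball: Black ball, 25 mm diameter, 60 g, on the other post of the ball stand. Origin at its centre. To be left where it is.
- ball_stand: Fixed dark steel plate, 60 (x) x 130 (y) x 10 mm, with two upright steel posts 19 mm in diameter at y = +40 mm and y = -40 mm from its centre. Each post rises to 39 mm above the bench (28 mm across in its lowest 3 mm) and ends in a cup of 13 mm bore in which a ball sits about 2 mm deep. Origin under the plate's centre on the bench.
- tray: Loose aluminium tray, 150 (its x) x 70 (its y) mm, about 280 g, standing on four 4 mm feet; its plate's upper face is 10 mm above its underside, with a 2.5 mm lip round the edge. Origin under the plate's centre, z up. The pocket lies in its +x half, the grip in its -x half.
- tray_grip (a point): Centre of the tray's upright blue grip, to be pinched across its y from above. The grip is 44 mm long (tray x), 14 mm thick (tray y) and rises from 14 mm to 58 mm above the tray's underside; this point is 25 mm behind (tray -x) the tray's origin and 38 mm above the underside. Axes as the tray's.
- tray_pocket (a point): Centre of the floor of the tray's ball pocket: a blue collar, 36 mm inner and 42 mm outer diameter, 4 mm high above the plate. 40 mm ahead (tray +x) of the tray's origin, 65 mm ahead of the grip, 10 mm above the tray's underside. Axes as the tray's. The ball rolls loosely by up to about 8 mm within the collar.
- camera_stand: Fixed grey base 250x120x8 mm, from x = -55 to +195 mm of its origin (on the bench under the orange spot); steel post 233 mm high at x = +165 mm; black camera head with white ring light leaning from it toward the spot (nearest part 80 mm ahead of the spot, 155 mm up or more). Its x points from spot to post, roughly away from the robot: hold the tray from the other side, pocket to the post.
- orange_spot (a point): Centre of the orange disc, 40 mm in diameter, on the base of the camera stand; 9 mm above the bench.
- oil_filter: Loose black oil filter, 68 mm diameter, 90 mm high, a bystander. Origin under its centre.
- tape_roll: Loose roll of black tape lying flat, 68 mm diameter, 19 mm high, a bystander. Origin under its centre.
Things that resemble listed ones, but are neither listed nor needed, are in the scene too. Leave any pink look-alike of the tray alone.

How it is judged (in metres and radians):
On the way, in this order (a step that is already met when the one before it is completed fails the run):
1. the brass ball lies released in the pocket of the tray, which stands on the bench (horizontal distance between brass_ball and tray_pocket below 0.013 m and z of brass_ball in the frame of tray_pocket between 0.008 and 0.0165 m and contact force between the fingers and brass_ball below 0.05 N and height (world z) of tray below 0.005 m), for 0.2 s.
2. the tray is lifted clear of the bench with the ball loose in its pocket (horizontal distance between brass_ball and tray_pocket below 0.013 m and z of brass_ball in the frame of tray_pocket between 0.008 and 0.0165 m and contact force between the fingers and brass_ball below 0.05 N and height (world z) of tray above 0.04 m and contact force between the fingers and tray above 0.5 N), for 0.2 s.
At the end, for the whole second after the job is handed in: The tray is held in the fingers, level within 7 degrees and still, touching nothing else; the brass ball lies loose in its pocket, within 20 mm sideways of straight above the centre of the orange spot, its centre 75 to 130 mm above it; the black ball is still on its post (horizontal distance between brass_ball and tray_pocket below 0.013 m and z of brass_ball in the frame of tray_pocket between 0.008 and 0.0165 m and contact force between the fingers and brass_ball below 0.05 N and contact force between the fingers and tray above 0.5 N and angle between tray's own z axis and vertical below 0.12 rad and horizontal distance between brass_ball and orange_spot below 0.02 m and z of brass_ball in the frame of orange_spot between 0.075 and 0.13 m and linear speed of tray below 0.02 m/s and linear speed of brass_ball below 0.03 m/s and contact force between tray and camera_stand below 0.05 N and distance of black_ball from where it was at the start of the episode below 0.008 m); the arm keeps its last pose, push and grip.
It fails at once if the tray is tipped by more than 20 degrees (angle between tray's own z axis and vertical above 0.35 rad).
It fails at once if the brass ball falls onto the bench (height (world z) of brass_ball below 0.0175 m).
It fails at once if the black ball is moved from its post (by over 8 mm) (distance of black_ball from where it was at the start of the episode above 0.008 m).
It fails at once if the camera stand is touched (contact force between anything else and camera_stand above 1 N).
It fails at once if the oil filter or the tape roll is moved by over 15 mm (distance of any of oil_filter, tape_roll from where it was at the start of the episode above 0.015 m).
It also fails if it takes over 64 s, if anything falls off the work surface, if the arm or the gripper's body presses on something with over 40 N, if the wrist force passes 120 N, or if a joint passes its speed limit or range.

## Working session

There is one attempt and no reset: what is moved stays moved. The work goes in short steps, Python scripts to look and compute and a tool call to move; the robot and the scene stay as the last step left them, time stands still between calls to the robot, and variables do not carry over. Pictures are saved under pics/ and viewed, at most 10 in all, crops included, and the job is handed in when it is done.

Besides the shell and the picture viewer there is one more tool, called after "Emit:" as a command line: name --pt "numbers of a row" for each row, then --argument value for the rest. move_arm: Moves the arm, as the interface text tells. Its arguments: {"type":"object","properties":{"plan":{"type":"array"},"squeeze":{"type":"number"}},"required":["plan"]}

```bash
mkdir -p pics; ls
cat > h.py <<'E'
import numpy as np, cv2
from rig import env
def K(p):
    f=p["color"].shape[0]/2/np.tan(np.radians(p["fov_y"])/2); return f,p["cx"],p["cy"]
def ray(p,px):
    f,cx,cy=K(p); R=np.array(p["R"]);t=np.array(p["t"])
    return -R.T@t, R.T@np.array([(px[0]-cx)/f,(px[1]-cy)/f,1])
def atz(p,px,z):
    o,d=ray(p,px); return o+d*(z-o[2])/d[2]
def proj(p,X):
    f,cx,cy=K(p); c=np.array(p["R"])@np.array(X)+np.array(p["t"]); return np.array([cx+f*c[0]/c[2],cy+f*c[1]/c[2]])
def tri(pa,a,pb,b):
    A=np.zeros((3,3));v=np.zeros(3)
    for p,x in((pa,a),(pb,b)):
        o,d=ray(p,x);d=d/np.linalg.norm(d);M=np.eye(3)-np.outer(d,d);A+=M;v+=M@o
    return np.linalg.solve(A,v)
def save(p,n): cv2.imwrite(f"pics/{n}.png",p["color"][...,::-1])
E
python3 - <<'E'
from h import *
np.set_printoptions(precision=4,suppress=True)
P={n:env.get_image(n) for n in("top","side")}
cv2.imwrite("pics/a.png",np.hstack([cv2.resize(P[n]["color"],(800,600))[...,::-1] for n in P])[:, :800]);
cv2.imwrite("pics/b.png",cv2.resize(P["side"]["color"],(800,600))[...,::-1])
Z=dict(brass_ball=.05,black_ball=.05,ball_stand=0,tray=0,tray_grip=.038,tray_pocket=.01,camera_stand=0,orange_spot=.009,oil_filter=0,tape_roll=0)
for n,p in P.items():
    print(n,p["fov_y"],"cam",ray(p,(0,0))[0])
    for k,z in Z.items():
        for r in env.tip_of(k,p)[:3]: print(k,round(r["conf"],2),np.array(r["pixel"]),atz(p,r["pixel"],z))
E
```

```text
pics
top 56.53116095108332 cam [ 0.4465 -0.0261  1.0566]
brass_ball 0.53 [209.6 232.8] [0.4537 0.0722 0.05  ]
black_ball 0.57 [242.5 238.9] [ 0.4396 -0.0201  0.05  ]
ball_stand 0.95 [227.2 234.3] [0.4512 0.0254 0.    ]
tray 0.72 [310.7 226.3] [ 0.4819 -0.22    0.    ]
tray 0.63 [355.5 140.8] [ 0.7467 -0.3557  0.    ]
tray_grip 0.59 [310.7 228.2] [ 0.4753 -0.2131  0.038 ]
tray_pocket 0.79 [314.9 210.7] [ 0.5277 -0.2302  0.01  ]
tray_pocket 0.62 [348.  135.8] [ 0.7586 -0.3298  0.01  ]
camera_stand 0.62 [164.7 174.4] [0.6229 0.2185 0.    ]
orange_spot 0.91 [167.4 172.7] [0.6267 0.2088 0.009 ]
oil_filter 0.89 [239.6 145.1] [ 0.7205 -0.0016  0.    ]
tape_roll 0.86 [165.3 250.3] [0.4    0.2028 0.    ]
side 44.05632187883458 cam [0.4971 1.0904 0.5287]
brass_ball 0.71 [296.6 175.6] [ 0.4649 -0.2009  0.05  ]
black_ball 0.47 [304.6 201.9] [ 0.4485 -0.0108  0.05  ]
ball_stand 0.84 [308.3 223.2] [0.4388 0.0085 0.    ]
tray 0.94 [208.7 173.3] [ 0.7471 -0.3529  0.    ]
tray 0.75 [286.8 188.5] [ 0.4928 -0.2248  0.    ]
tray_grip 0.77 [210.4 158.9] [ 0.7447 -0.3873  0.038 ]
tray_pocket 0.86 [200.6 176.4] [ 0.7637 -0.2968  0.01  ]
tray_pocket 0.71 [274.9 182.3] [ 0.5288 -0.2495  0.01  ]
camera_stand 0.97 [222.1 264.4] [0.6312 0.2144 0.    ]
camera_stand 0.55 [307.  202.8] [ 0.437  -0.1197  0.    ]
orange_spot 0.8 [223.9 263.8] [0.6254 0.2268 0.009 ]
oil_filter 0.84 [196.9 222.6] [0.7214 0.0128 0.    ]
tape_roll 0.94 [324.5 259.7] [0.4113 0.1873 0.    ]
```

View pics/a.png

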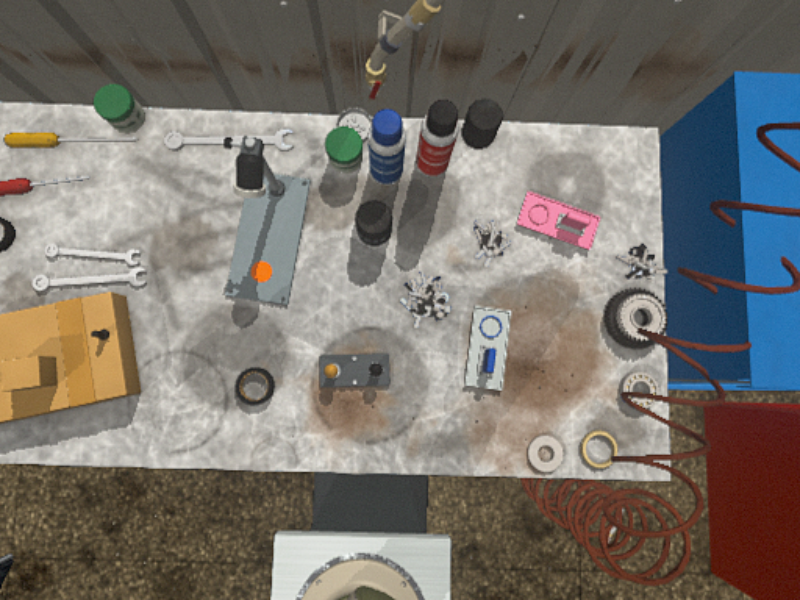

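View pics/b.png

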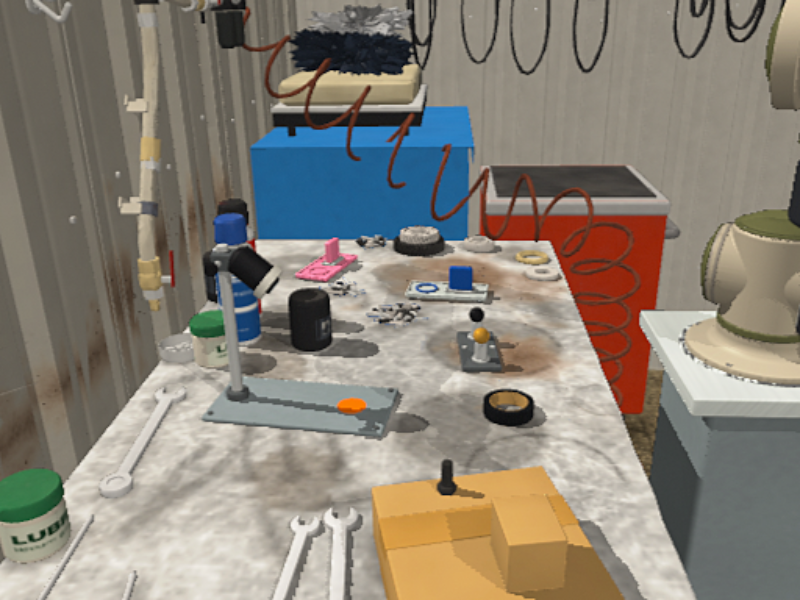

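Run:
```python
from h import *
np.set_printoptions(precision=4,suppress=True)
T=env.get_image("top");S=env.get_image("side")
s=env.observe();print(s["position"],s["tool_rot"],s["grip_width"],s["time_s"])
def blobs(p,lo,hi,box,mina=6):
    h=cv2.cvtColor(p["color"],cv2.COLOR_RGB2HSV);m=cv2.inRange(h,lo,hi);z=np.zeros_like(m);x0,y0,x1,y1=box;z[y0:y1,x0:x1]=m[y0:y1,x0:x1]
    n,l,st,c=cv2.connectedComponentsWithStats(z);return [(st[i][4],st[i][:4],c[i]) for i in range(1,n) if st[i][4]>=mina]
Y=((12,110,90),(32,255,255))
print("brass");bt=blobs(T,*Y,(195,215,260,260));bs=blobs(S,*Y,(285,190,330,240));print(bt,bs)
B=((0,0,0),(180,255,55))
print("black",blobs(T,*B,(230,225,250,250)),blobs(S,*B,(295,192,315,210)))
O=((3,180,150),(15,255,255))
ot=blobs(T,*O,(140,150,190,200));os_=blobs(S,*O,(200,240,260,280));print("orange",ot,os_)
for p,b in((T,ot),(S,os_)):
    for r in b: print(r[0],atz(p,r[2],.009))
for r in bt: print("bt",r[0],atz(p:=T,r[2],.05))
for r in bs: print("bs",atz(S,r[2],.05))
U=((100,140,60),(130,255,255))
for n,p,bx in(("T",T,(290,185,340,260)),("S",S,(255,160,320,195))):
    for r in blobs(p,*U,bx): print("blue",n,r, atz(p,r[2],.014),atz(p,r[2],.036))
# tray outline from mask
for n,p in(("T",T),("S",S)):
    for r in env.outline_of("tray",p)[:2]:
        c,_=cv2.findContours(r["mask"].astype(np.uint8),0,2);c=max(c,key=cv2.contourArea)
        q=cv2.boxPoints(cv2.minAreaRect(c));print(n,r["conf"],r["bbox"],[atz(p,x,.01)[:2] for x in q])
    for k in("ball_stand","camera_stand"):
        for r in env.outline_of(k,p)[:1]: 
            c,_=cv2.findContours(r["mask"].astype(np.uint8),0,2);c=max(c,key=cv2.contourArea)
            q=cv2.boxPoints(cv2.minAreaRect(c));print(n,k,r["conf"],[atz(p,x,.009)[:2] for x in q])
for n in("brass_ball","black_ball"):
  for p in(T,S):
    for r in env.outline_of(n,p)[:2]: print(n,r["conf"],r["bbox"],atz(p,r["bbox"][:2],.05))
a=cv2.resize(T["color"][150:280,190:350],None,fx=4.6,fy=4.6,interpolation=2)[...,::-1];cv2.imwrite("pics/c.png",a)
```

```text
[0.1921 0.5154 0.2314] [[-0.937   0.3493  0.    ]
 [ 0.3493  0.937   0.0001]
 [-0.      0.0001 -1.    ]] 0.0853549480722813 1.2
brass
[(np.int32(56), array([208, 233,   8,   9], dtype=int32), array([211.3393, 236.9107]))] [(np.int32(84), array([303, 210,  11,  10], dtype=int32), array([307.6905, 214.3929]))]
black [(np.int32(47), array([236, 233,   9,   8], dtype=int32), array([239.9574, 236.234 ]))] [(np.int32(60), array([301, 197,   9,   9], dtype=int32), array([304.6167, 201.2   ]))]
orange [(np.int32(127), array([161, 168,  13,  12], dtype=int32), array([167.0472, 173.3937]))] [(np.int32(130), array([216, 255,  18,  10], dtype=int32), array([224.7923, 259.2154]))]
127 [0.6246 0.2097 0.009 ]
130 [0.6258 0.2078 0.009 ]
bt 56 [0.4425 0.0668 0.05  ]
bs [0.4437 0.0634 0.05  ]
blue T (np.int32(64), array([311, 223,   6,  15], dtype=int32), array([313.8125, 230.2656])) [ 0.4702 -0.2266  0.014 ] [ 0.4697 -0.2224  0.036 ]
blue S (np.int32(205), array([288, 170,  14,  16], dtype=int32), array([294.5512, 177.6098])) [ 0.4691 -0.2801  0.014 ] [ 0.4703 -0.2215  0.036 ]
blue S (np.int32(25), a
[... 683 characters left out ...]
array([ 0.5714, -0.1879]), array([ 0.5779, -0.3773]), array([ 0.4128, -0.3556]), array([ 0.4247, -0.1719])]
S 0.71 [210.3, 168.3, 40.2, 31.3] [array([ 0.8062, -0.3089]), array([ 0.7647, -0.5758]), array([ 0.6919, -0.4125]), array([ 0.7396, -0.1872])]
S ball_stand 0.56 [array([ 0.4881, -0.0479]), array([ 0.426 , -0.0955]), array([0.4116, 0.0952]), array([0.4658, 0.1312])]
S camera_stand 0.78 [array([0.8368, 0.2562]), array([ 1.0552, -0.52  ]), array([ 0.5769, -0.4023]), array([0.5624, 0.2886])]
brass_ball 0.37 [210.9, 236.4, 10.2, 11.1] [0.4439 0.0681 0.05  ]
brass_ball 0.31 [309.4, 222.6, 24.8, 53.5] [ 0.4905 -0.207   0.05  ]
black_ball 0.48 [243.2, 235.6, 8.8, 9.5] [ 0.4487 -0.0217  0.05  ]
```

View pics/c.png

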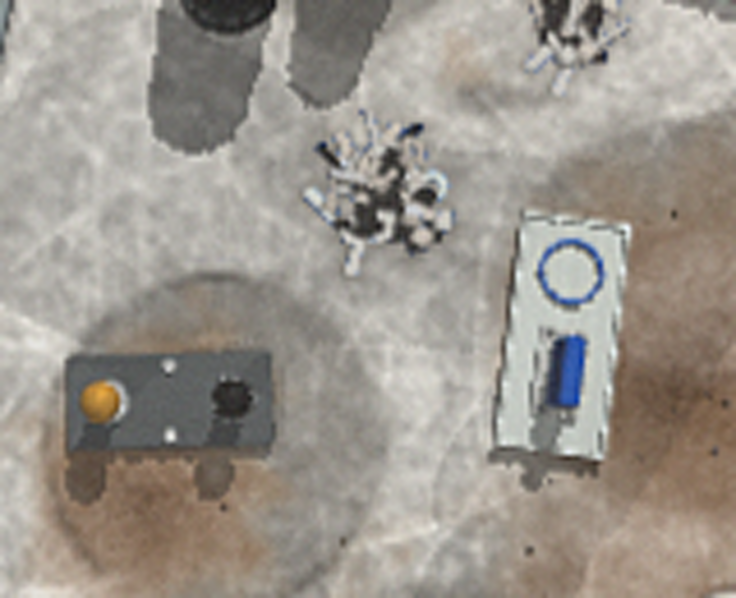

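```bash
cat >> h.py <<'E'
def row(pos,yaw):
    "plan row numbers from the present pose to TCP pos, tool y at 90+yaw deg, pointing down"
    from scipy.spatial.transform import Rotation as Ro
    s=env.observe();R=np.array(s["tool_rot"]);p=np.array(s["position"]);a=np.radians(yaw)
    G=np.array([[-np.cos(a),-np.sin(a),0],[-np.sin(a),np.cos(a),0],[0,0,-1.]])
    print(np.round(np.r_[Ro.from_matrix(R.T@G).as_rotvec(degrees=True),R.T@(np.array(pos)-p)*100],2),"t",s["time_s"],"p",np.round(p,4),"w",round(s["grip_width"],4),"F",round(s["gripper_force"],2))
E
python3 -c "
from h import *
row([.443,.066,.15],-6);row([.443,.066,.20],-6)"
```

```text
[  0.     0.   -14.44 -39.21 -33.34   8.13] t 1.7 p [0.1921 0.5154 0.2313] w 0.0854 F 0.0
[  0.     0.   -14.44 -39.21 -33.34   3.13] t 1.7 p [0.1921 0.5154 0.2313] w 0.0854 F 0.0
```

Emit:
move_arm --pt "0 0 -3 -4 -3.4 0 0.2" --pt "0 0 -6 -8 -6.8 0 0.2" --pt "0 0 -9 -12 -10.2 0 0.2" --pt "0 0 -12 -16 -13.6 0 0.2" --pt "0 0 -14.4 -20 -17 0 0.2" --squeeze 20

```text
time_s: 2.2
position: [0.3145, 0.2954, 0.2315]
tool_rot: [[-0.995, 0.103, 0.001], [0.103, 0.995, 0.0], [-0.001, 0.0, -1.0]]
ft_force: [1.7, 0.4, -0.4]
grip_width: 0.051
gripper_force: 0.0
```

```bash
python3 -c "
from h import *
row([.443,.066,.15],-6)"
```

```text
[ 2.000e-02  3.000e-02  1.000e-01 -1.513e+01 -2.150e+01  8.150e+00] t 2.2 p [0.3145 0.2954 0.2315] w 0.051 F 0.0
```

Emit:
move_arm --pt "0 0 0 -2.8 -4 1 0.2" --pt "0 0 0 -5.6 -8 3 0.2" --pt "0 0 0 -8.4 -12 5 0.2" --pt "0 0 0 -11.4 -16 7 0.2" --pt "0 0 0 -14 -20 8.1 0.2"

```text
time_s: 2.7
position: [0.4289, 0.0888, 0.1515]
tool_rot: [[-0.994, 0.105, -0.0], [0.105, 0.994, 0.0], [0.0, 0.0, -1.0]]
ft_force: [1.6, 1.8, 0.2]
grip_width: 0.0509
gripper_force: 0.0
```

Run:
```python
from h import *
T=env.get_image("top");S=env.get_image("side")
row([.443,.066,.11],-6)
p=env.observe()["position"]
for P in(T,S):print(proj(P,p),proj(P,[.443,.066,.05]))
a=np.hstack([cv2.resize(x,(400,400),interpolation=2) for x in(T["color"][200:270,180:250],S["color"][150:240,260:350])])[...,::-1];cv2.imwrite("pics/d.png",a)
```

```text
[-0.05 -0.07 -0.4  -1.48 -1.87  4.1 ] t 2.8 p [0.4304 0.0863 0.151 ] w 0.0513 F 0.0
[199.5608836  241.60647459] [211.63703824 236.74505242]
[315.18401054 177.97021242] [308.0493809  214.86730421]
```

View pics/d.png

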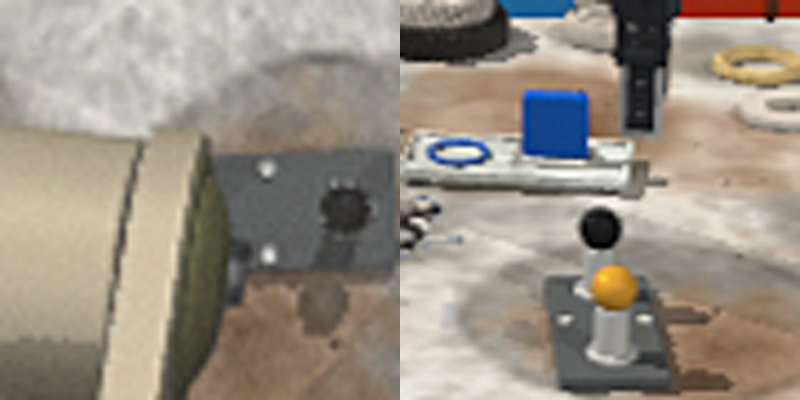

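Emit:
move_arm --pt "0 0 0 -1.48 -1.87 3 0.2" --pt "0 0 0 -1.48 -1.87 4 0.2" --pt "0 0 0 -1.48 -1.87 5 0.2" --pt "0 0 0 -1.48 -1.87 5 0.2" --pt "0 0 0 -1.48 -1.87 5 0.2"

```text
time_s: 3.3
position: [0.4411, 0.0712, 0.1029]
tool_rot: [[-0.995, 0.104, 0.001], [0.104, 0.995, 0.0], [-0.001, 0.0, -1.0]]
ft_force: [0.4, -0.4, 0.4]
grip_width: 0.0509
gripper_force: 0.0
```

Run:
```python
from h import *
S=env.get_image("side")
row([.443,.066,.043],-6)
print(proj(S,env.observe()["position"]))
a=cv2.resize(S["color"][160:240,268:348],(560,560),interpolation=2)[...,::-1];cv2.imwrite("pics/e.png",a)
```

```text
[ 0.    0.07  0.02 -0.22 -0.49  6.01] t 3.35 p [0.4413 0.0711 0.1031] w 0.0514 F 0.0
[309.45959567 195.00754555]
```

View pics/e.png

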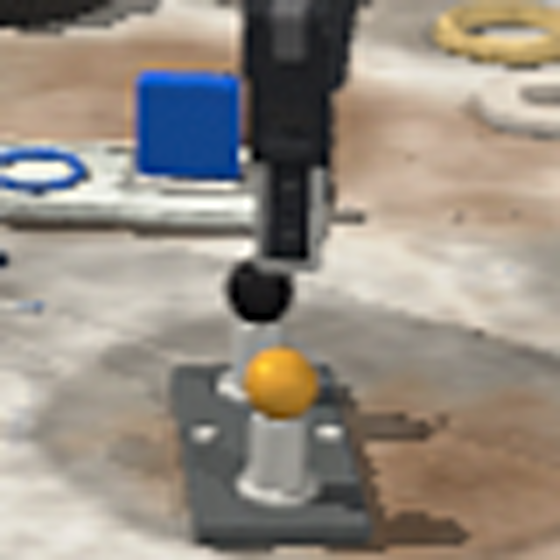

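Emit:
move_arm --pt "0 0 0 -0.22 -0.49 0 0.2" --pt "0 0 0 -0.22 -0.49 2 0.2" --pt "0 0 0 -0.22 -0.49 3 0.2" --pt "0 0 0 -0.22 -0.49 3 0.2"

```text
time_s: 3.75
position: [0.4424, 0.0653, 0.0716]
tool_rot: [[-0.994, 0.105, -0.002], [0.105, 0.994, 0.0], [0.002, 0.0, -1.0]]
ft_force: [-0.1, -0.1, 0.8]
grip_width: 0.0511
gripper_force: 0.0
```

Run:
```python
from h import *
row([.443,.066,.043],-6)
```

```text
[ 0.   -0.13 -0.04 -0.06  0.08  2.86] t 3.75 p [0.4424 0.0653 0.0716] w 0.0511 F 0.0
```

Emit:
move_arm --pt "0 0 0 0 0 2 0.2" --pt "0 0 0 0 0.1 2.8 0.2" --pt "0 0 0 0 0.1 2.8 0.2" --pt "0 0 0 0 0.1 2.8 -0.2" --pt "0 0 0 0 0.1 2.8 -1"

```text
time_s: 4.25
position: [0.4434, 0.0663, 0.0451]
tool_rot: [[-0.994, 0.105, 0.001], [0.105, 0.994, -0.0], [-0.001, -0.0, -1.0]]
ft_force: [-0.0, -1.4, 3.0]
grip_width: 0.0231
gripper_force: 22.3
```

Emit:
move_arm --pt "0 0 0 0 0 0 -1" --pt "0 0 0 0 0 0 -1" --pt "0 0 0 0 0 0 -1" --pt "0 0 0 0 0 0 -1"

```text
time_s: 4.65
position: [0.4434, 0.0662, 0.0449]
tool_rot: [[-0.994, 0.105, 0.001], [0.105, 0.994, -0.0], [-0.001, -0.0, -1.0]]
ft_force: [-0.6, 0.0, 5.7]
grip_width: 0.0231
gripper_force: 19.7
```

Emit:
move_arm --pt "0 0 0 0 0 0 0.2" --pt "0 0 0 0 0 0 0.2" --pt "0 0 0 0 0 0 0.2"

```text
time_s: 4.95
position: [0.4429, 0.0663, 0.0442]
tool_rot: [[-0.994, 0.105, -0.0], [0.105, 0.994, 0.0], [0.0, 0.0, -1.0]]
ft_force: [-0.1, -0.2, -0.6]
grip_width: 0.0513
gripper_force: 0.0
```

Run:
```python
from h import *
np.set_printoptions(precision=4,suppress=True)
S=env.get_image("side")
row([.443,.066,.038],-6)
print(proj(S,[.443,.066,.05]),proj(S,env.observe()["position"]))
a=cv2.resize(S["color"][180:240,278:338],(560,560),interpolation=2)[...,::-1];cv2.imwrite("pics/f.png",a)
```

```text
[ 0.   -0.02 -0.04 -0.01 -0.03  0.63] t 5.0 p [0.4429 0.0663 0.0443] w 0.051 F 0.0
[308.0494 214.8673] [308.0382 217.1165]
```

View pics/f.png

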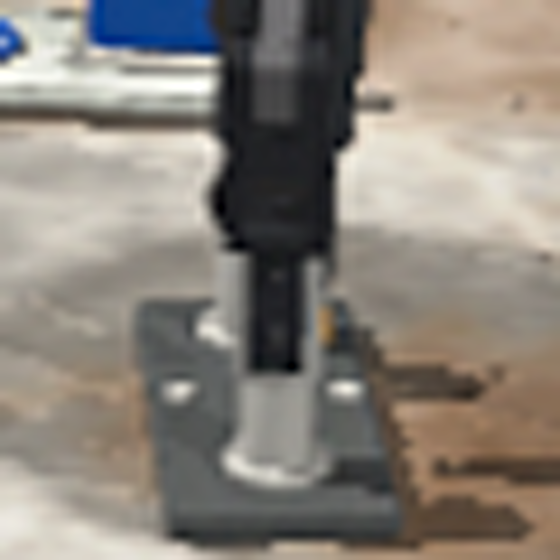

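Emit:
move_arm --pt "0 0 0 0 0 0.6 0.2" --pt "0 0 0 0 0 0.7 0.2" --pt "0 0 0 0 0 0.7 -0.2" --pt "0 0 0 0 0 0.7 -1" --pt "0 0 0 0 0 0.7 -1"

```text
time_s: 5.5
position: [0.443, 0.0663, 0.0374]
tool_rot: [[-0.994, 0.105, 0.0], [0.105, 0.994, -0.0], [-0.0, -0.0, -1.0]]
ft_force: [-0.2, 0.2, -0.8]
grip_width: 0.0235
gripper_force: 19.6
```

Emit:
move_arm --pt "0 0 0 0 0 0 -1" --pt "0 0 0 0 0 0 -1"

```text
time_s: 5.7
position: [0.443, 0.0663, 0.0374]
tool_rot: [[-0.994, 0.105, 0.0], [0.105, 0.994, 0.0], [-0.0, 0.0, -1.0]]
ft_force: [-1.1, 0.3, 0.4]
grip_width: 0.0233
gripper_force: 19.6
```

Run:
```python
from h import *
np.set_printoptions(precision=4,suppress=True)
S=env.get_image("side")
for z in(.036,.045,.05,.055):print(z,proj(S,[.443,.095,z]),proj(S,[.443,.105,z]))
```

```text
0.036 [308.4125 225.6327] [308.5948 227.5661]
0.045 [308.5119 222.1407] [308.6957 224.0506]
0.05 [308.5674 220.1914] [308.752 222.088]
0.055 [308.6232 218.2352] [308.8085 220.1186]
```

Emit:
move_arm --pt "0 0 0 0 0 0 0" --pt "0 0 0 0 0 -0.35 0" --pt "0 0 0 0 0 -0.35 0" --pt "0 0 0 0 0 -0.35 -1" --pt "0 0 0 0 0 -0.35 -1"

```text
time_s: 6.25
position: [0.4431, 0.0663, 0.041]
tool_rot: [[-0.994, 0.105, 0.0], [0.105, 0.994, -0.0], [-0.0, -0.0, -1.0]]
ft_force: [-0.4, 1.2, 1.9]
grip_width: 0.023
gripper_force: 19.5
```

Emit:
move_arm --pt "0 0 0 0 0 0 -1" --pt "0 0 0 0 0 0 -1" --squeeze 30

```text
time_s: 6.45
position: [0.4431, 0.0663, 0.041]
tool_rot: [[-0.994, 0.105, 0.0], [0.105, 0.994, -0.0], [-0.0, -0.0, -1.0]]
ft_force: [0.1, -0.1, 2.9]
grip_width: 0.0227
gripper_force: 29.2
```

Emit:
move_arm --pt "0 0 0 0 0 -1 -1" --pt "0 0 0 0 0 -3 -1" --pt "0 0 0 0 0 -6 -1" --pt "0 0 0 0 0 -9 -1" --pt "0 0 0 0 0 -9 -1"

```text
time_s: 6.95
position: [0.4445, 0.0662, 0.1344]
tool_rot: [[-0.994, 0.105, 0.007], [0.105, 0.994, -0.001], [-0.007, -0.0, -1.0]]
ft_force: [-0.3, 0.5, -1.7]
grip_width: 0.0226
gripper_force: 29.5
```

Run:
```python
from h import *
S=env.get_image("side")
row([.533,-.227,.13],-6)
h=cv2.cvtColor(S["color"],cv2.COLOR_RGB2HSV);m=cv2.inRange(h,(12,110,90),(32,255,255));m[:150]=0;m[240:]=0;m[:,:285]=0;m[:,330:]=0
print(np.argwhere(m)[:,::-1].mean(0),m.astype(bool).sum(), proj(S,[.443,.066,.14]))
a=cv2.resize(S["color"][150:230,268:348],(560,560),interpolation=2)[...,::-1];cv2.imwrite("pics/g.png",a)
```

```text
[ -0.     0.21  -0.04 -11.97 -28.22   0.29] t 7.0 p [0.4436 0.0662 0.1325] w 0.0225 F 29.46
[298.23076923 171.07692308] 13 [309.04104858 179.31495465]
```

View pics/g.png

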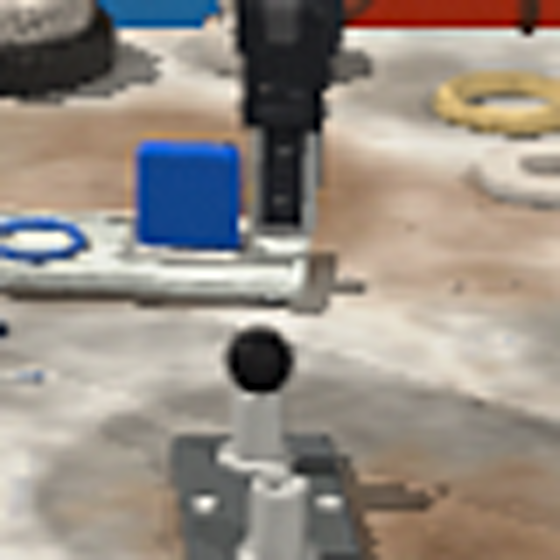

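Emit:
move_arm --pt "0 0 0 -1.2 -2.8 0 -1" --pt "0 0 0 -3 -7 0 -1" --pt "0 0 0 -4.8 -11.2 0 -1" --pt "0 0 0 -6.6 -15.4 0 -1" --pt "0 0 0 -8.4 -19.6 0 -1"

```text
time_s: 7.5
position: [0.5056, -0.1391, 0.1298]
tool_rot: [[-0.994, 0.105, -0.002], [0.105, 0.994, 0.001], [0.002, 0.001, -1.0]]
ft_force: [0.8, 0.2, -0.9]
grip_width: 0.0225
gripper_force: 29.5
```

Emit:
move_arm --pt "0 0 0 -1.8 -4.2 0 -1" --pt "0 0 0 -3 -7 0 -1" --pt "0 0 0 -3.6 -8.6 3 -1" --pt "0 0 0 -3.6 -8.6 5 -1" --pt "0 0 0 -3.6 -8.6 5 -1"

```text
time_s: 8.0
position: [0.5308, -0.2261, 0.0771]
tool_rot: [[-0.994, 0.106, -0.007], [0.106, 0.994, 0.005], [0.007, 0.004, -1.0]]
ft_force: [-0.9, -0.1, -1.5]
grip_width: 0.0229
gripper_force: 29.6
```

Run:
```python
from h import *
np.set_printoptions(precision=4,suppress=True)
S=env.get_image("side");T=env.get_image("top")
row([.533,-.227,.06],-6)
h=cv2.cvtColor(S["color"],cv2.COLOR_RGB2HSV);m=cv2.inRange(h,(12,110,90),(32,255,255))
p=env.observe()["position"];print(proj(S,p),proj(T,p))
U=cv2.inRange(h,(100,140,60),(130,255,255))
n,l,st,c=cv2.connectedComponentsWithStats(U[140:200,255:320])
print([(st[i][4],c[i]+[255,140]) for i in range(1,n) if st[i][4]>5])
a=np.hstack([cv2.resize(S["color"][140:200,245:305],(400,400),interpolation=2),cv2.resize(T["color"][190:250,280:340],(400,400),interpolation=2)])[...,::-1];cv2.imwrite("pics/i.png",a)
```

```text
[ 0.05 -0.08 -0.03 -0.07 -0.05  2.06] t 8.1 p [ 0.5324 -0.2264  0.0806] w 0.0227 F 29.55
[273.4448 162.629 ] [318.5334 207.1117]
[(np.int32(72), array([260.125 , 142.4861])), (np.int32(237), array([289.6456, 146.3418])), (np.int32(202), array([294.5149, 177.5   ])), (np.int32(18), array([274.3889, 182.9444]))]
```

View pics/i.png

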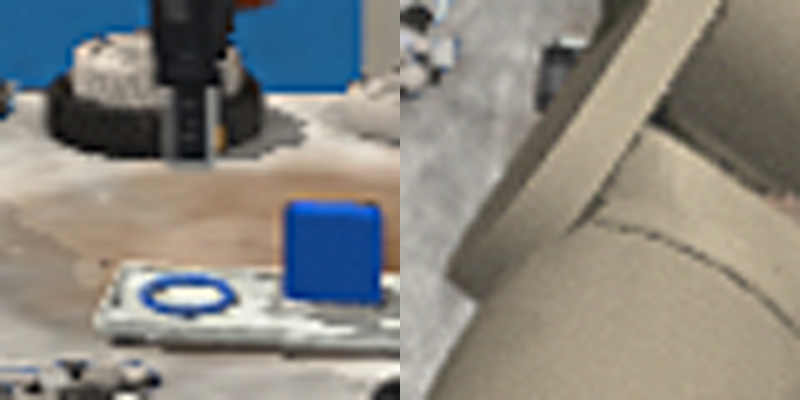

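Emit:
move_arm --pt "0 0 0 -0.27 -0.1 1 -1" --pt "0 0 0 -0.27 -0.1 3 -1" --pt "0 0 0 -0.27 -0.1 5 -1" --pt "0 0 0 -0.27 -0.1 5 -1" --pt "0 0 0 -0.27 -0.1 5 -1"

```text
time_s: 8.6
position: [0.5356, -0.228, 0.0315]
tool_rot: [[-0.994, 0.105, 0.001], [0.105, 0.994, -0.0], [-0.001, -0.0, -1.0]]
ft_force: [0.3, -0.8, 0.0]
grip_width: 0.0227
gripper_force: 29.6
```

Run:
```python
from h import *
np.set_printoptions(precision=4,suppress=True)
S=env.get_image("side")
row([.535,-.2275,.0155],-6)
cv2.imwrite("pics/j.png",cv2.resize(S["color"][155:200,252:312],(800,600),interpolation=2)[...,::-1])
```

```text
[-0.05  0.09 -0.02  0.1   0.07  1.65] t 8.65 p [ 0.5359 -0.2282  0.032 ] w 0.0228 F 29.55
```

View pics/j.png

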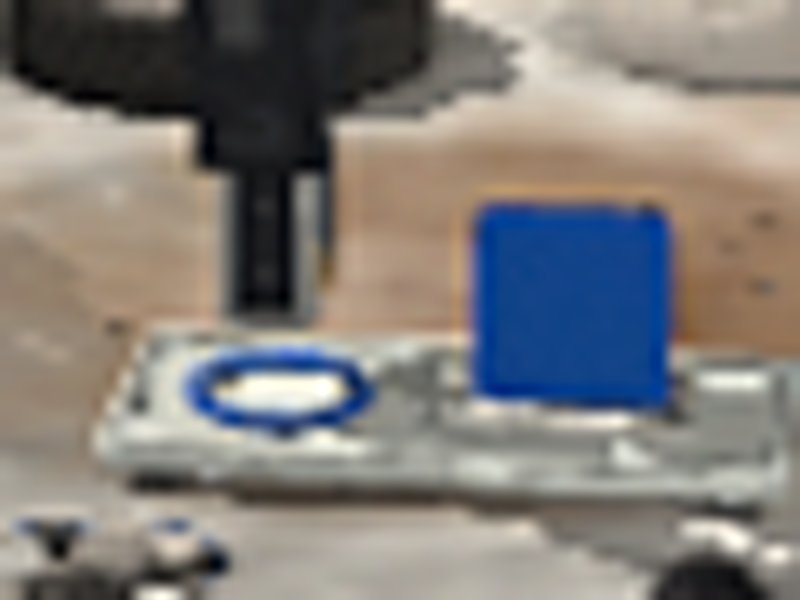

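Emit:
move_arm --pt "0 0 0 0.05 0.05 0.8 -1" --pt "0 0 0 0.05 0.05 1.4 -1" --pt "0 0 0 0.05 0.05 1.6 -1" --pt "0 0 0 0.05 0.05 1.6 -1"

```text
time_s: 9.05
position: [0.5347, -0.2275, 0.0146]
tool_rot: [[-0.994, 0.105, -0.0], [0.105, 0.994, 0.0], [0.0, 0.0, -1.0]]
ft_force: [-0.3, 0.3, -0.2]
grip_width: 0.023
gripper_force: 29.6
```

Emit:
move_arm --pt "0 0 0 0 0 0 -0.35" --pt "0 0 0 0 0 0 -0.1" --pt "0 0 0 0 0 0 0.1" --pt "0 0 0 0 0 0 0.1" --pt "0 0 0 0 0 0 0.1"

```text
time_s: 9.55
position: [0.5349, -0.2276, 0.015]
tool_rot: [[-0.994, 0.105, 0.0], [0.105, 0.994, -0.0], [-0.0, -0.0, -1.0]]
ft_force: [-0.2, 0.1, 0.5]
grip_width: 0.0469
gripper_force: 0.0
```

Emit:
move_arm --pt "0 0 0 0 0 -1 0.1" --pt "0 0 0 0 0 -3 0.1" --pt "0 0 0 0 0 -6 0.1" --pt "0 0 0 0 0 -9 0.1" --pt "0 0 0 0 0 -9 0.1"

```text
time_s: 10.05
position: [0.5364, -0.2285, 0.1096]
tool_rot: [[-0.994, 0.105, 0.007], [0.105, 0.994, -0.005], [-0.007, -0.004, -1.0]]
ft_force: [-0.2, 0.4, 0.3]
grip_width: 0.0469
gripper_force: 0.0
```

Run:
```python
from h import *
np.set_printoptions(precision=4,suppress=True)
S=env.get_image("side")
h=cv2.cvtColor(S["color"],cv2.COLOR_RGB2HSV)
for nm,lo,hi in(("y",(12,110,90),(32,255,255)),("u",(100,140,60),(130,255,255))):
    m=cv2.inRange(h,lo,hi)[155:200,255:320]
    n,l,st,c=cv2.connectedComponentsWithStats(m)
    for i in range(1,n):
        if st[i][4]>5: print(nm,st[i],c[i]+[255,155],atz(S,c[i]+[255,155],.0225),atz(S,c[i]+[255,155],.036))
row([.470,-.220,.105],-6)
cv2.imwrite("pics/k.png",cv2.resize(S["color"][155:200,252:312],(800,600),interpolation=2)[...,::-1])
```

```text
y [34 14 10  1 10] [293.5 169. ] [ 0.4718 -0.3351  0.0225] [ 0.4724 -0.2971  0.036 ]
y [48 21  9  5 18] [305.3333 178.6667] [ 0.4375 -0.249   0.0225] [ 0.4391 -0.2133  0.036 ]
y [14 22  8  8 53] [272.3962 180.2264] [ 0.5359 -0.2342  0.0225] [ 0.5348 -0.1989  0.036 ]
u [ 33  15  14  16 202] [294.5149 177.5   ] [ 0.4697 -0.2584  0.0225] [ 0.4704 -0.2225  0.036 ]
u [14 27 11  5 14] [274.7857 185.    ] [ 0.5278 -0.1954  0.0225] [ 0.527  -0.1611  0.036 ]
[-0.13  0.24 -0.04  6.61  0.11  0.2 ] t 10.1 p [ 0.5356 -0.228   0.1073] w 0.0469 F 0.0
```

View pics/k.png

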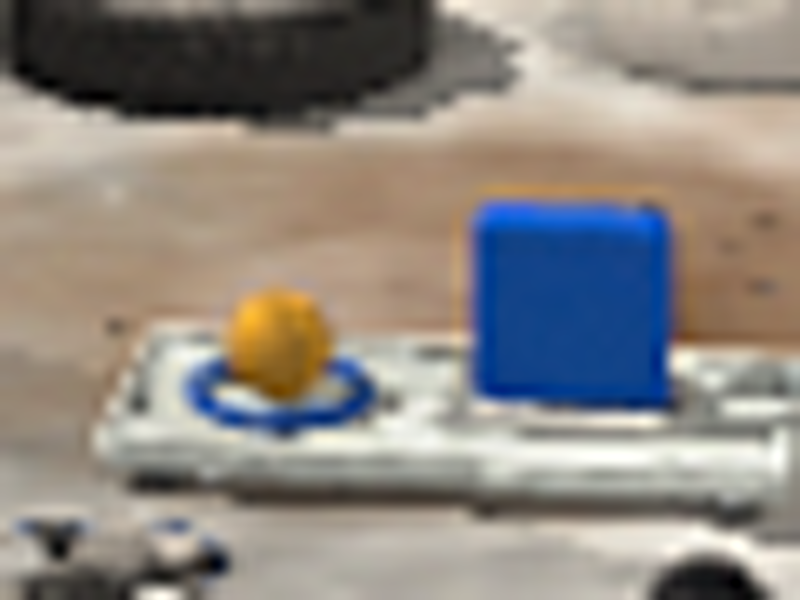

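Emit:
move_arm --pt "0 0 0 3 0.1 0 0.1" --pt "0 0 0 6.6 0.11 0 0.1" --pt "0 0 0 6.6 0.11 1 0.1" --pt "0 0 0 6.6 0.11 2 0.1" --pt "0 0 0 6.6 0.11 2 0.1"

```text
time_s: 10.6
position: [0.4693, -0.2193, 0.0832]
tool_rot: [[-0.994, 0.105, -0.002], [0.105, 0.994, 0.002], [0.002, 0.001, -1.0]]
ft_force: [-0.4, -0.4, -0.2]
grip_width: 0.047
gripper_force: 0.0
```

Run:
```python
from h import *
row([.470,-.2205,.020],-6)
```

```text
[ 0.09 -0.13 -0.04 -0.1  -0.13  6.32] t 10.6 p [ 0.4693 -0.2193  0.0832] w 0.047 F 0.0
```

Emit:
move_arm --pt "0 0 0 -0.05 -0.1 1.5 0.1" --pt "0 0 0 -0.05 -0.1 3.5 0.1" --pt "0 0 0 -0.05 -0.1 5 0.1" --pt "0 0 0 -0.05 -0.1 5.6 0.1" --pt "0 0 0 -0.05 -0.1 5.6 0.1"

```text
time_s: 11.1
position: [0.4699, -0.2204, 0.0282]
tool_rot: [[-0.994, 0.105, -0.001], [0.105, 0.994, 0.001], [0.001, 0.001, -1.0]]
ft_force: [0.7, 0.4, 0.2]
grip_width: 0.047
gripper_force: 0.0
```

Run:
```python
from h import *
env.get_image("side")
row([.470,-.2205,.020],-6)
```

```text
[ 0.   -0.   -0.03  0.02  0.01  0.89] t 11.15 p [ 0.4702 -0.2206  0.0289] w 0.0472 F 0.0
```

Emit:
move_arm --pt "0 0 0 0 0 0.5 0" --pt "0 0 0 0 0 0.8 -0.2" --pt "0 0 0 0 0 0.8 -0.4" --pt "0 0 0 0 0 0.8 -0.5" --pt "0 0 0 0 0 0.8 -0.6" --squeeze 20

```text
time_s: 11.65
position: [0.4698, -0.2206, 0.0211]
tool_rot: [[-0.994, 0.105, 0.0], [0.105, 0.994, -0.0], [-0.0, -0.0, -1.0]]
ft_force: [0.8, 0.5, -0.1]
grip_width: 0.0171
gripper_force: 0.3
```

Emit:
move_arm --pt "0 0 0 0 0 0 -0.7" --pt "0 0 0 0 0 0 -0.8" --pt "0 0 0 0 0 0 -1" --pt "0 0 0 0 0 0 -1"

```text
time_s: 12.05
position: [0.4697, -0.2204, 0.0211]
tool_rot: [[-0.994, 0.105, 0.0], [0.105, 0.994, 0.0], [-0.0, 0.0, -1.0]]
ft_force: [-0.4, 3.4, 5.2]
grip_width: 0.0138
gripper_force: 20.5
```

Emit:
move_arm --pt "0 0 0 0 0 0 -1" --pt "0 0 0 0 0 0 -1" --pt "0 0 0 0 0 0 -1" --squeeze 80

```text
time_s: 12.35
position: [0.4697, -0.2203, 0.0212]
tool_rot: [[-0.994, 0.105, 0.0], [0.105, 0.994, 0.0], [-0.0, 0.0, -1.0]]
ft_force: [-1.5, 3.2, 6.8]
grip_width: 0.0132
gripper_force: 77.8
```

```bash
cat > loc.py <<'E'
from h import *
np.set_printoptions(precision=4,suppress=True)
S=env.get_image("side")
h=cv2.cvtColor(S["color"],cv2.COLOR_RGB2HSV)
s=env.observe();p=np.array(s["position"]);R=np.array(s["tool_rot"])
pk=p+R@np.array([-.065,0,-.003]) # about the ball centre
u=proj(S,pk).astype(int);x0,y0=u-25
m=cv2.inRange(h,(12,110,90),(32,255,255))[y0:y0+50,x0:x0+50]
n,l,st,c=cv2.connectedComponentsWithStats(m)
for i in range(1,n):
    if st[i][4]>15:
        q=c[i]+[x0,y0];print("ball",st[i],q,"expect",proj(S,pk),"at z",atz(S,q,pk[2]))
print("pk",pk,"z-axis",R[:,2])
E
python3 loc.py
```

```text
ball [22 22  8  8 52] [272.4615 180.1923] expect [272.8463 180.5266] at z [ 0.5356 -0.2299  0.0242]
pk [ 0.5343 -0.2272  0.0242] z-axis [ 0.0002  0.0001 -1.    ]
```

Emit:
move_arm --pt "0 0 0 0 0 -0.2 -1" --pt "0 0 0 0 0 -0.6 -1" --pt "0 0 0 0 0 -1.2 -1" --pt "0 0 0 0 0 -1.8 -1" --pt "0 0 0 0 0 -2.4 -1"

```text
time_s: 12.9
position: [0.4697, -0.2206, 0.0454]
tool_rot: [[-0.994, 0.105, 0.0], [0.105, 0.994, -0.0], [-0.0, -0.0, -1.0]]
ft_force: [-0.2, -0.1, -3.8]
grip_width: 0.0132
gripper_force: 77.8
```

```bash
python3 loc.py
```

```text
ball [22 22  8  8 53] [272.434  172.4528] expect [272.6946 172.496 ] at z [ 0.5355 -0.228   0.0494]
pk [ 0.5347 -0.2277  0.0494] z-axis [ 0.0014 -0.0011 -1.    ]
```

Emit:
move_arm --pt "0 0 0 0 0 -0.5 -1" --pt "0 0 0 0 0 -1.2 -1" --pt "0 0 0 0 0 -2.2 -1" --pt "0 0 0 0 0 -3.2 -1" --pt "0 0 0 0 0 -4.2 -1"

```text
time_s: 13.45
position: [0.4698, -0.2206, 0.0879]
tool_rot: [[-0.994, 0.105, 0.0], [0.105, 0.994, -0.0], [-0.0, -0.0, -1.0]]
ft_force: [0.4, -0.1, -3.5]
grip_width: 0.0132
gripper_force: 77.8
```

Emit:
move_arm --pt "0 0 0 0 0 -1 -1" --pt "0 0 0 0 0 -2 -1" --pt "0 0 0 0 0 -2.8 -1" --pt "0 0 0 0 0 -3.3 -1" --pt "0 0 0 0 0 -3.5 -1"

```text
time_s: 13.95
position: [0.4698, -0.2206, 0.1224]
tool_rot: [[-0.994, 0.105, 0.0], [0.105, 0.994, -0.0], [-0.0, -0.0, -1.0]]
ft_force: [-1.1, -0.7, -5.0]
grip_width: 0.0131
gripper_force: 77.8
```

```bash
python3 loc.py; python3 -c "
from h import *
row([.5606,.2158,.125],-6)"
```

```text
ball [22 22  8  8 53] [272.5472 147.566 ] expect [272.7318 147.8268] at z [ 0.535  -0.23    0.1253]
pk [ 0.5344 -0.2274  0.1253] z-axis [ 0.0003 -0.0003 -1.    ]
[-2.000e-02  2.000e-02 -4.000e-02 -4.440e+00  4.435e+01 -2.800e-01] t 14.0 p [ 0.4698 -0.2206  0.1223] w 0.0128 F 77.82
```

Emit:
move_arm --pt "0 0 0 0 0.3 0 -1" --pt "0 0 0 -0.1 0.9 0 -1" --pt "0 0 0 -0.2 1.8 0 -1" --pt "0 0 0 -0.3 3 0 -1" --pt "0 0 0 -0.5 4.5 0 -1"

```text
time_s: 14.5
position: [0.4795, -0.1751, 0.1218]
tool_rot: [[-0.994, 0.105, -0.0], [0.105, 0.994, 0.0], [0.0, 0.0, -1.0]]
ft_force: [0.6, 0.5, -3.2]
grip_width: 0.013
gripper_force: 77.9
```

Emit:
move_arm --pt "0 0 0 -0.2 1.8 0 -1" --pt "0 0 0 -0.4 3.8 0 -1" --pt "0 0 0 -0.6 5.8 0 -1" --pt "0 0 0 -0.8 7.8 0 -1" --pt "0 0 0 -1 9.8 0 -1"

```text
time_s: 15.0
position: [0.4997, -0.0779, 0.1219]
tool_rot: [[-0.995, 0.105, -0.0], [0.105, 0.995, 0.0], [0.0, 0.0, -1.0]]
ft_force: [-0.2, 0.6, -3.9]
grip_width: 0.0131
gripper_force: 77.9
```

Emit:
move_arm --pt "0 0 0 -0.2 2 0 -1" --pt "0 0 0 -0.4 4 0 -1" --pt "0 0 0 -0.6 6 0 -1" --pt "0 0 0 -0.8 8 0 -1" --pt "0 0 0 -1 10 0 -1"

```text
time_s: 15.5
position: [0.52, 0.0205, 0.1219]
tool_rot: [[-0.995, 0.105, -0.0], [0.105, 0.995, 0.0], [0.0, 0.0, -1.0]]
ft_force: [0.8, -0.1, -3.2]
grip_width: 0.0129
gripper_force: 77.9
```

Emit:
move_arm --pt "0 0 0 -0.2 2 0 -1" --pt "0 0 0 -0.4 4 0 -1" --pt "0 0 0 -0.6 6 0 -1" --pt "0 0 0 -0.8 8 0 -1" --pt "0 0 0 -1 10 0 -1"

```text
time_s: 16.0
position: [0.5402, 0.1189, 0.1218]
tool_rot: [[-0.995, 0.105, -0.0], [0.105, 0.995, 0.0], [0.0, 0.0, -1.0]]
ft_force: [0.3, 0.4, -3.9]
grip_width: 0.0131
gripper_force: 77.9
```

Emit:
move_arm --pt "0 0 0 -0.2 2 0 -1" --pt "0 0 0 -0.4 4 0 -1" --pt "0 0 0 -0.6 5.6 0 -1" --pt "0 0 0 -0.7 6.6 0 -1" --pt "0 0 0 -0.8 7 0 -1"

```text
time_s: 16.5
position: [0.5558, 0.1868, 0.1217]
tool_rot: [[-0.995, 0.104, -0.0], [0.104, 0.995, 0.0], [0.0, -0.0, -1.0]]
ft_force: [0.6, -0.4, -3.9]
grip_width: 0.013
gripper_force: 78.0
```

```bash
python3 loc.py; python3 -c "
from h import *
row([.5606,.2158,.108],-6)"
```

```text
ball [ 20  21  11  12 103] [225.7864 205.6117] expect [226.5977 204.7085] at z [0.6218 0.1845 0.1248]
pk [0.6206 0.1798 0.1248] z-axis [-0.0001  0.0001 -1.    ]
[ 0.   -0.01  0.01 -0.16  2.95  1.38] t 16.55 p [0.5559 0.1866 0.1218] w 0.0128 F 77.96
```

Emit:
move_arm --pt "0 0 0 0 0.4 0.1 -1" --pt "0 0 0 -0.05 1.1 0.4 -1" --pt "0 0 0 -0.1 1.9 0.7 -1" --pt "0 0 0 -0.15 2.5 1 -1" --pt "0 0 0 -0.15 2.7 1.2 -1"

```text
time_s: 17.05
position: [0.5602, 0.213, 0.1094]
tool_rot: [[-0.994, 0.105, -0.0], [0.105, 0.994, 0.0], [0.0, -0.0, -1.0]]
ft_force: [1.0, 0.7, -3.5]
grip_width: 0.0131
gripper_force: 78.0
```

Emit:
move_arm --pt "0 0 0 0 0 0 -1" --pt "0 0 0 0 0 0 -1" --pt "0 0 0 0 0 0 -1" --pt "0 0 0 0 0 0 -1" --pt "0 0 0 0 0 0 -1"

```text
time_s: 17.55
position: [0.5603, 0.2122, 0.11]
tool_rot: [[-0.994, 0.105, 0.0], [0.105, 0.994, 0.0], [-0.0, 0.0, -1.0]]
ft_force: [0.8, 0.1, -4.0]
grip_width: 0.0135
gripper_force: 78.1
```

```bash
python3 loc.py
python3 - <<'E'
from h import *
row([.5606,.2158,.108],-6)
T=env.get_image("top");h=cv2.cvtColor(T["color"],cv2.COLOR_RGB2HSV)
m=cv2.inRange(h,(12,110,90),(32,255,255));m[:150]=0;m[195:]=0;m[:,:145]=0;m[:,185:]=0
if m.any(): c=np.argwhere(m)[:,::-1].mean(0);print((m>0).sum(),c,atz(T,c,.1095))
else: print("top hidden")
E
```

```text
ball [ 18  22  12  12 105] [221.3429 216.6476] expect [223.2942 214.8856] at z [0.6279 0.214  0.113 ]
pk [0.6249 0.2054 0.113 ] z-axis [ 0.0002 -0.     -1.    ]
[ 0.    0.01 -0.05  0.01  0.36  0.2 ] t 17.6 p [0.5603 0.2122 0.11  ] w 0.0129 F 78.07
5 [160.6 164.4] [0.63141932 0.20576377 0.1095    ]
```

Emit:
move_arm --pt "0 0 0 0 0 0 -1" --pt "0 0 0 0 0 0 -1" --pt "0 0 0 0 0 0 -1" --pt "0 0 0 0 0 0 -1" --pt "0 0 0 0 0 0 -1"

```text
time_s: 18.15
position: [0.5603, 0.2123, 0.1099]
tool_rot: [[-0.994, 0.105, 0.0], [0.105, 0.994, -0.0], [-0.0, -0.0, -1.0]]
ft_force: [-0.2, 1.2, -3.4]
grip_width: 0.0131
gripper_force: 78.1
```

```bash
python3 loc.py; python3 loc.py
```

```text
ball [ 18  22  11  12 105] [221.2667 216.6952] expect [223.302  214.9676] at z [0.6281 0.214  0.1129]
pk [0.6249 0.2055 0.1129] z-axis [-0.  0. -1.]
ball [ 18  22  11  12 105] [221.2667 216.6952] expect [223.308  214.9649] at z [0.6281 0.214  0.1128]
pk [0.6249 0.2055 0.1128] z-axis [-0.0001 -0.     -1.    ]
```

```bash
python3 -c "
from rig import env
print(env.close_job())"
```

```text
the job is handed in; nothing more can be done
None
```

I set the brass ball in the tray pocket and handed the job in at about 18 s. The arm was still holding the tray level, with the ball at rest about 10 cm above the orange spot and, by my camera measurements, a few millimetres from its centre. The hand-in call gave no verdict, so I don't know how it was judged.

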